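# Release the long die plug from its feeder

## Task

Two spring-levered feeders stand on the bench, one holding the longer steel die plug and one the shorter. With the fingers, press down the paddle of the feeder that holds the longer plug, so that the other end of its lever lifts the gate and the plug rolls down into the pocket; then let the paddle come back up so that the gate shuts behind it. Do not touch or lift either plug, and leave the other feeder's lever and the things standing about alone.

Things in the scene. Friction and masses are not known exactly. Their poses are not given: they have to be found in the camera images.
- feeder_long: Fixed feeder of the longer plug, like the other one: grey base plate 136 x 190 x 8 mm, aluminium lane, dark rocking lever. Origin on the bench at the gate line; x up the lane (it falls to -x, 12 deg), y from paddle to gate, z up. Lane centre y = +45, 34 wide inside, floor 45 up at the gate, low walls. Lever along y at x = 0, pivot axis (along x) at y = -35, z = 72: gate at +y end, paddle at -y end (mm).
- feeder_short: Fixed feeder of the shorter plug, like the other one: grey base plate 136 x 190 x 8 mm, aluminium lane, dark rocking lever. Origin on the bench at the gate line; x up the lane (it falls to -x, 12 deg), y from paddle to gate, z up. Lane centre y = +45, 34 wide inside, floor 45 up at the gate, low walls. Lever along y at x = 0, pivot axis (along x) at y = -35, z = 72: gate at +y end, paddle at -y end (mm).
- lever_long (a joint): Rocking lever of the longer plug's feeder, rad: 0 = at rest, gate shut; grows to the stop at 0.5 as the paddle goes down and the gate rises. A plug can pass under the gate from about 0.35. A spring returns it: about 2 N at the paddle to start, about 6 N at the stop.
- lever_short (a joint): Rocking lever of the shorter plug's feeder, rad: 0 = at rest, gate shut; grows to the stop at 0.5 as the paddle goes down and the gate rises. A plug can pass under the gate from about 0.35. A spring returns it: about 2 N at the paddle to start, about 6 N at the stop.
- press_long (a point): Centre of the top face of the paddle (38 mm along x, 36 along y, rubber-topped) of the longer plug's feeder, 70 mm from the pivot axis; 78 mm above the bench at rest, about 44 mm with the lever at its stop, when it has also come about 6 mm nearer the pivot. Axes at rest as the feeder's.
- press_short (a point): Centre of the top face of the paddle (38 mm along x, 36 along y, rubber-topped) of the shorter plug's feeder, 70 mm from the pivot axis; 78 mm above the bench at rest, about 44 mm with the lever at its stop, when it has also come about 6 mm nearer the pivot. Axes at rest as the feeder's.
- gate_long (a point): Middle of the lower edge of the gate (dark plate 24 mm wide, 5 thick) of the longer plug's feeder, 6 mm above the lane floor when shut. The plug waits on its +x side, axis 17 mm from it. Once let under, a plug rolls by itself within about 1 s down to the pocket's end wall and rests with its axis 54 mm on the -x side.
- gate_short (a point): Middle of the lower edge of the gate (dark plate 24 mm wide, 5 thick) of the shorter plug's feeder, 6 mm above the lane floor when shut. The plug waits on its +x side, axis 17 mm from it. Once let under, a plug rolls by itself within about 1 s down to the pocket's end wall and rests with its axis 54 mm on the -x side.
- plug_long: Longer die plug: plain steel cylinder, 29 mm diameter, 30 mm long, about 0.16 kg, lying on its rim across the lane, which it nearly fills (2 mm free each side). Origin: centre of its end face on the lever's side, on its axis; its z axis is the cylinder's axis and points along the feeder's +y at the start.
- plug_short: Shorter die plug: steel cylinder, 29 mm diameter, 22 mm long, lying likewise in the other feeder with wider gaps (6 mm each side); stays there. Origin and axes as for the longer one.
- loupe: Black eye loupe, 38 mm wide, 34 mm high, standing loose behind the lever of the feeder with the longer plug; origin under its centre. Leave alone.
- specimen: Round black mounted specimen, 30 mm diameter, 21 mm high, loose behind the lever of the feeder with the shorter plug; origin under its centre. Leave alone.
- lens_can: Black round can, 40 mm wide, 52 mm high, loose behind the feeders on the left; origin under its centre. Leave alone.

How it is judged:
By the outcome, as a careful person would: the job done as asked, in the order asked, and still so for the second after the job is handed in, with the robot touching nothing.
It also fails if it takes over 32 s, if anything falls off the work surface, if the arm or the gripper's body presses on something with over 40 N, if the wrist force passes 120 N, or if a joint passes its speed limit or range.

## Robot

A 6-joint arm with a two-finger parallel gripper is mounted at the origin on a cart in front of the work surface, level with it; the furniture and walls round the work are solid. World frame = base frame: x ahead of the robot, y to its left, z up, the work surface at z = 0. Lengths are in m, angles in rad, forces in N, time in s.
With the tool pointing down it reaches from about 0.275 to 0.725 m from the base axis. Payload 5.6 kg.
Tool frame: the origin (TCP) lies between the finger pads; the fingertips stand 19 mm ahead of it and the grasp point (between the pads) is the TCP; z points along the fingers, y is the line along which they close (so a half turn about z gives the same grasp; the last joint's range is limited). The gripper opens to 85 mm and grips with 20 to 120 N. Pads are 22 mm wide; open, the fingers measure 114 mm over their backs; the gripper's body (76 mm by 85 mm) begins 54 mm behind the grasp point. The pads swing forward as they close: fully open they stand 13 mm farther back than shut.
Start: joints at [1.629, 0.255, 0.108, 0, -1.424, -0.285], TCP at [0.124, 0.536, 0.21] pointing down, gripper open.
Joint ranges: [-2.95, 2.95], [-1.21, 1.97], [-1.09, 1.5], [-2.87, 1.71], [-2.94, -0.07], [-3.05, 3.05]. Speed limits (rad/s): [2.57, 2.57, 3.14, 3.14, 3.14, 3.14].

## Interface

Orientations are given as a 3x3 rotation matrix whose columns are the frame's x, y, z axes.
In Python, from bench import r gives the robot as it stands. Calls block until the motion is done:
- r.reach(position, orientation): joint-space move of the TCP to a pose.
- r.move_straight(position, velocity=0.15, orientation=None): straight line of the TCP; orientation=None keeps the orientation; velocity is the mean speed in m/s.
- r.goto_joints(angles): joint-space move.
- r.set_gripper(opening, grasp_force=None): opening from 0.0 (shut) to 1.0 (fully open); grasp_force is the grip in N (None keeps the last); returns when the fingers have stopped.
- r.sleep(seconds).
- r.solve_ik(position, orientation): joint angles nearest the present ones, or None.
- r.capture(name): name is "scene" or "top" or "wrist"; returns (picture, depth): 400x640x3 uint8, red, green, blue; 400x640 float32, m along the optical axis (not along the pixel's ray), 0 where there is no reading.
- r.camera_params(name): a dict with "fx", "fy", "cx", "cy" (pixels), "dist_coeffs" ([k1, k2, p1, p2, k3] as OpenCV has them; the pictures are not rectified), "R" (3x3) and "t" (3): a world point X has camera coordinates R X + t. Camera axes: x right, y down, z forward; pixel columns grow to the right and rows downward; lengths in m; the calibration is good to about 2 mm. A picture is of the moment at which its call begins: read the wrist's pose just before it. camera_params takes no time and is no camera call; for the wrist camera it gives the pose at the moment of the call.
A pose or a line that the arm cannot do raises r.MotionError and nothing moves.
- r.sign_off(): hands the job in; it is judged then, once.
Readings, each from a call of its own:
- r.read_clock(): time.
- r.read_q(): joint angles.
- r.read_joint_vel(): joint speeds.
- r.read_joint_efforts(): joint torques, N m.
- r.read_ee_pos(): TCP position.
- r.read_tcp_rot(): TCP orientation.
- r.read_wrist_force(): force on the tool from outside, world axes, zero at the start.
- r.read_moment(): the same for the moment, N m.
- r.read_finger_gap(): opening from 0.0 (shut) to 1.0 (fully open).
- r.read_finger_force(): force on a finger pad.
Only numpy, scipy, OpenCV 4.12 (cv2) and the standard library are available. Lean on these libraries where they do the work, as an engineer would, in place of code of your own. Each camera call takes 0.05 s, during which the arm holds its last target. There are 200 camera calls.

## Working session

There is one attempt and no reset: what is moved stays moved. The work goes in short steps, each a Python script; the robot and the scene stay as the last script left them, time stands still between calls to the robot, and variables do not carry over. Pictures are saved under pics/ and viewed, at most 10 in all, crops included, and the job is handed in when it is done.

```bash
mkdir -p pics
python3 - <<'E'
from bench import r
import cv2,numpy as np,pickle
d={}
for n in("top","scene"):
    P=r.camera_params(n); c,z=r.capture(n); d[n]=(c,z,P)
    cv2.imwrite(f"pics/{n}0.png",c[:,:,::-1]); print(n,{k:np.round(v,3).tolist() for k,v in P.items()})
pickle.dump(d,open("d.pkl","wb")); print(r.read_clock())
E
```

```text
top {'fx': 426.109, 'fy': 426.109, 'cx': 317.279, 'cy': 199.211, 'dist_coeffs': [-0.082, 0.0, 0.0, 0.0, 0.0], 'R': [[0.014, -1.0, 0.008], [-0.984, -0.015, -0.18], [0.18, -0.005, -0.984]], 't': [0.036, 0.563, 1.049]}
scene {'fx': 502.257, 'fy': 502.257, 'cx': 317.367, 'cy': 195.451, 'dist_coeffs': [0.055, 0.0, 0.0, 0.0, 0.0], 'R': [[0.662, -0.749, -0.007], [-0.551, -0.48, -0.683], [0.508, 0.456, -0.73]], 't': [-0.341, 0.399, 0.97]}
0.1
```

View pics/top0.png

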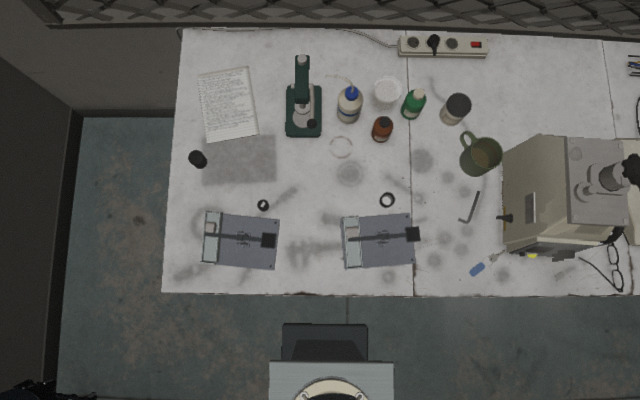

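View pics/scene0.png

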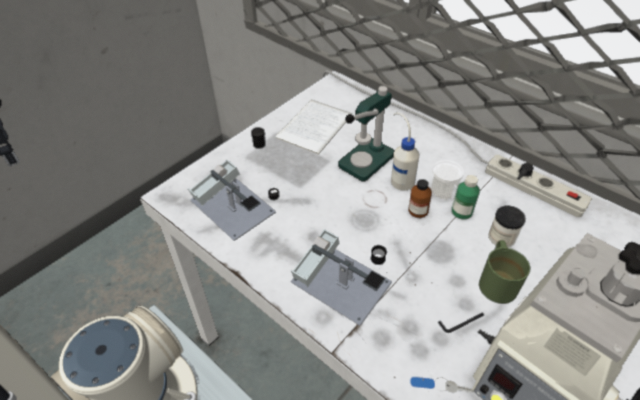

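The top view shows two feeders. The left one has its paddle at (269,240) with a small ring at (263,205). The right one has its paddle at (413,234) with a larger ring at (388,199), probably the loupe. Next I measure the paddles and rings and zoom in on the plugs.

```bash
cat > h.py <<'E'
import cv2,numpy as np
def ray(P,uv,z):
    K=np.array([[P["fx"],0,P["cx"]],[0,P["fy"],P["cy"]],[0,0,1]])
    n=cv2.undistortPoints(np.float64(uv).reshape(-1,1,2),K,np.float64(P["dist_coeffs"])).reshape(-1,2)
    R=np.array(P["R"]);o=-R.T@np.array(P["t"])
    d=np.c_[n,np.ones(len(n))]@R
    return o+d*((z-o[2])/d[:,2])[:,None]
E
python3 - <<'E'
import pickle,cv2,numpy as np
from h import ray
d=pickle.load(open("d.pkl","rb"));c,_,P=d["top"]
m=(c.max(2)<60).astype(np.uint8)
for name,(x0,y0,x1,y1) in {"L":(195,190,285,275),"R":(335,185,428,275)}.items():
    s=np.zeros_like(m);s[y0:y1,x0:x1]=m[y0:y1,x0:x1]
    n,l,st,ce=cv2.connectedComponentsWithStats(s)
    for i in range(1,n):
        if st[i,4]>25: print(name,st[i],ce[i].round(1),ray(P,ce[i],0.03).round(4))
    e=cv2.morphologyEx(s,cv2.MORPH_OPEN,np.ones((9,9)))
    ys,xs=np.nonzero(e)
    if len(xs):
        r=cv2.minAreaRect(np.c_[xs,ys].astype(np.float32));print("paddle",len(xs),r,ray(P,r[0],0.078).round(4))
        u=(xs.mean(),ys.mean());print(ray(P,u,0.078).round(4))
    # base plate
    hsv=cv2.cvtColor(c,cv2.COLOR_RGB2HSV)
    b=np.zeros_like(m);b[y0:y1,x0:x1]=((hsv[...,1]>25)|(hsv[...,2]<90))[y0:y1,x0:x1]
    b=cv2.morphologyEx(b,cv2.MORPH_OPEN,np.ones((5,5)))
    k=max(cv2.findContours(b,0,2)[0],key=cv2.contourArea);print("plate",cv2.minAreaRect(k))
a=cv2.resize(c[195:275,195:285],None,fx=4.4,fy=4.4,interpolation=3);b=cv2.resize(c[195:275,335:425],None,fx=4.4,fy=4.4,interpolation=3)
s=d["scene"][0]
e=cv2.resize(s[155:235,190:280],None,fx=4.4,fy=4.4,interpolation=3);f=cv2.resize(s[225:305,290:380],None,fx=4.4,fy=4.4,interpolation=3)
o=np.vstack([np.hstack([a,b]),np.hstack([e,f])]);cv2.imwrite("pics/crop.png",cv2.resize(o,(675,600))[:,:,::-1])
E
```

```text
L [258 200  11  11  65] [263.  205.5] [[0.5472 0.1862 0.03  ]]
L [205 233  31   5  58] [220.9 235.1] [[0.4674 0.293  0.03  ]]
L [258 233  18  15 201] [267.8 240. ] [[0.4569 0.1704 0.03  ]]
L [237 234  20   6  57] [244.4 237.1] [[0.4634 0.2314 0.03  ]]
paddle 169 ((268.0, 240.0), (12.0, 12.0), 90.0) [[0.4529 0.1647 0.078 ]]
[[0.4529 0.1647 0.078 ]]
plate ((268.5, 240.0), (16.0, 15.0), 90.0)
R [380 193  14  14  61] [386.7 199.3] [[ 0.5688 -0.1393  0.03  ]]
R [404 227  16  15 185] [412.1 233.7] [[ 0.4785 -0.2048  0.03  ]]
R [378 234  11   5  33] [384.2 236. ] [[ 0.4716 -0.1314  0.03  ]]
paddle 166 ((412.0, 234.0), (12.0, 12.0), 90.0) [[ 0.4728 -0.1935  0.078 ]]
[[ 0.4731 -0.1937  0.078 ]]
plate ((412.0, 234.0), (14.0, 14.0), 90.0)
```

View pics/crop.png

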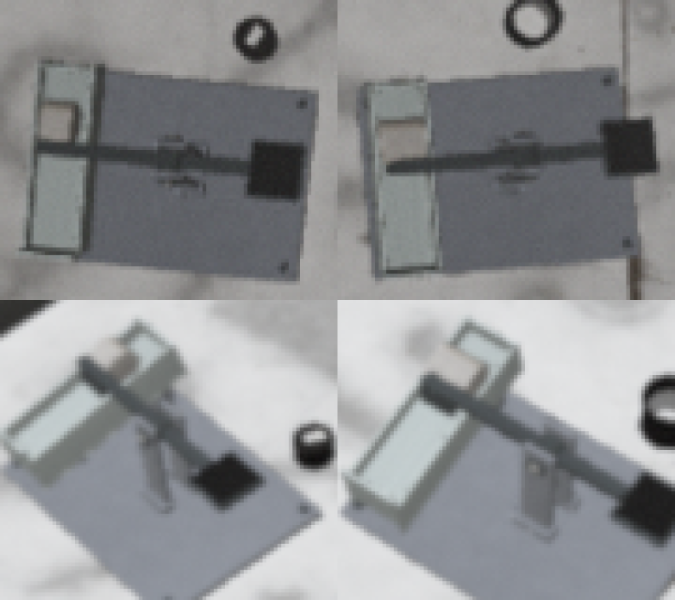

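The right feeder holds the longer plug: in the crop it fills its lane, and the loupe stands behind that lever. The feeder is yawed about +5°. I'll shut the fingers, move above the paddle and take a close look.

```bash
cat >> h.py <<'E'
def Rt(yaw,s=1):
    y=s*np.array([np.cos(yaw),np.sin(yaw),0]);z=np.array([0,0,-1.]);return np.c_[np.cross(y,z),y,z]
E
python3 - <<'E'
from bench import r
from h import *
p=[0.473,-0.194,0.20];q0=r.read_q()
best=None
for s in(1,-1):
    q=r.solve_ik(p,Rt(np.radians(5),s)); print(s,None if q is None else np.round(q,2))
    if q is not None:
        c=np.abs(np.array(q)-q0).max()
        if best is None or c<best[0]: best=(c,s)
print(best)
r.set_gripper(0.0)
r.reach(p,Rt(np.radians(5),best[1]))
P=r.camera_params("wrist");c,z=r.capture("wrist")
import pickle;pickle.dump((c,z,P),open("w.pkl","wb"))
cv2.imwrite("pics/w.png",c[:,:,::-1])
print(r.read_clock(),r.read_ee_pos(),r.read_finger_gap(),r.read_wrist_force())
E
```

```text
1 [-0.08  0.18 -0.01  0.   -1.38 -2.97]
-1 [-0.08  0.18 -0.01  0.   -1.38  0.17]
(np.float64(1.711070945550625), -1)
3.7667 [ 0.47329932 -0.19344835  0.19998119] -0.0012827911685523267 [0.0842649  0.44789638 0.1472331 ]
```

View pics/w.png

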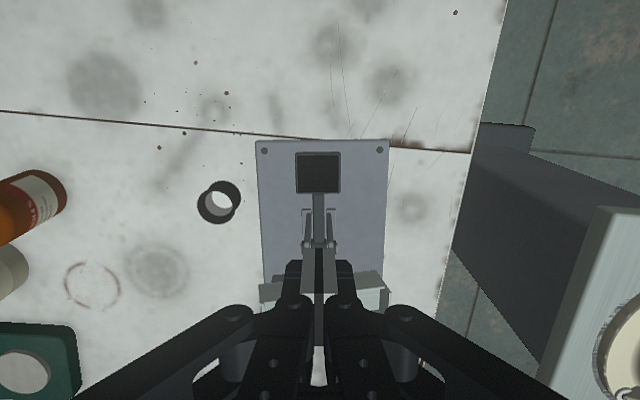

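The wrist view shows the paddle at about (295–341, 152–193), with the lever running down the image in line with the fingers. I'll project its corners at z = 78 mm.

Run:
```python
import pickle
from h import *
c,z,P=pickle.load(open("w.pkl","rb"))
m=(c.max(2)<75).astype(np.uint8);s=np.zeros_like(m);s[145:215,285:355]=m[145:215,285:355]
s=cv2.morphologyEx(s,cv2.MORPH_OPEN,np.ones((17,17)))
k=max(cv2.findContours(s,0,2)[0],key=cv2.contourArea);b=cv2.minAreaRect(k);print(cv2.boundingRect(k),b)
W=ray(P,cv2.boxPoints(b),.078);print(W.round(4),W.mean(0).round(4),np.linalg.norm(W-np.roll(W,1,0),axis=1))
print("loupe",ray(P,[[218,202]],.034), z[172,318])
```

```text
(297, 152, 42, 41) ((317.5, 172.0), (40.0, 41.0), 90.0)
[[ 0.4927 -0.2131  0.078 ]
 [ 0.4596 -0.2161  0.078 ]
 [ 0.456  -0.182   0.078 ]
 [ 0.4904 -0.179   0.078 ]] [ 0.4747 -0.1976  0.078 ] [0.03419658 0.03327679 0.03420256 0.03453676]
loupe [[ 0.5680826 -0.1472014  0.034    ]] 0.2962096
```

Run:
```python
from bench import r
from h import *
x,y=0.475,-0.200;R=Rt(np.radians(5),-1)
r.move_straight([x,y,0.105],0.12,R)
for z in(.095,.085,.077,.072,.069,.0665,.065):
    r.move_straight([x,y,z],0.05); f=np.array(r.read_wrist_force())
    print(z,r.read_ee_pos()[2].round(4),f.round(1),round(r.read_clock(),2))
    if f[2]>13: break
c,_=r.capture("wrist");cv2.imwrite("pics/w2.png",c[:,:,::-1])
c,_=r.capture("scene");cv2.imwrite("pics/s2.png",cv2.resize(c[190:330,270:410],None,fx=4,fy=4)[:,:,::-1])
```

```text
0.095 0.0947 [-0.6  0.2  0.3] 5.06
0.085 0.0845 [ 0.1 -0.8  0.4] 5.41
0.077 0.0766 [-0.7  0.1  1.2] 5.72
0.072 0.0717 [-0.2 -0.2  0.8] 5.97
0.069 0.0688 [-0.9 -0.2  0.2] 6.22
0.0665 0.0663 [ 0.5  1.2 -0.7] 6.47
0.065 0.0649 [ 0.5 -0.8  0.4] 6.72
```

View pics/s2.png

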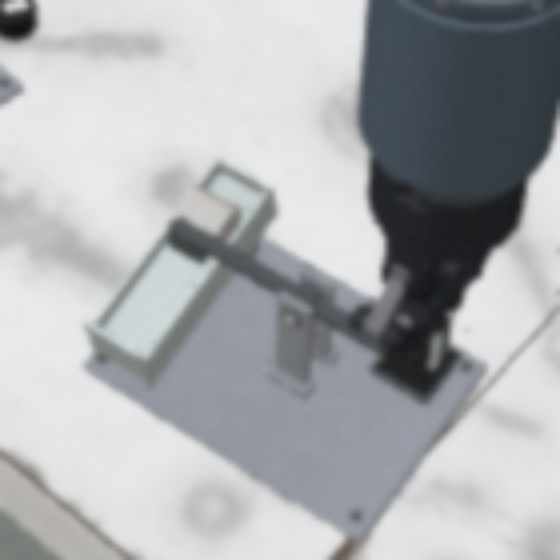

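The lever still looks at rest and there is no contact force, so I'll check the wrist view.

View pics/w2.png

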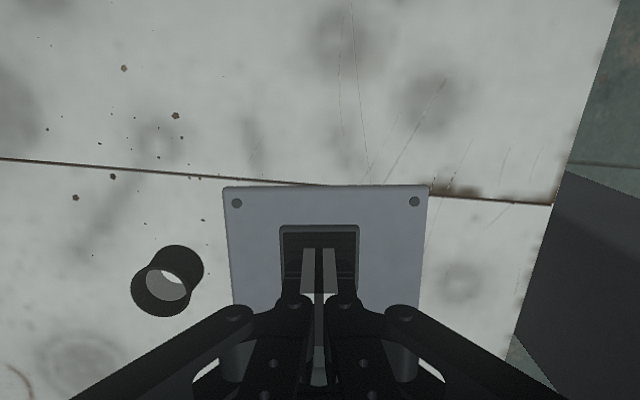

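The fingers appear over the paddle's inner half, with the paddle at (280–360, 225–300). I'll use depth to find the actual heights of the tip and paddle.

Run:
```python
from bench import r
from h import *
P=r.camera_params("wrist");c,z=r.capture("wrist")
K=np.array([[P["fx"],0,P["cx"]],[0,P["fy"],P["cy"]],[0,0,1]])
R=np.array(P["R"]);t=np.array(P["t"])
print("cam",-R.T@t,R.round(2).tolist(),r.read_ee_pos())
def pt(u,v,zz=None):
    n=cv2.undistortPoints(np.float64([[[u,v]]]),K,np.float64(P["dist_coeffs"])).ravel()
    return (R.T@(np.r_[n,1]*(z[v,u])-t)).round(4)
for u,v in[(235,230),(320,232),(285,235),(355,235),(320,242),(285,270),(352,270),(308,250),(332,250),(308,285),(332,285),(319,270)]:
    print(u,v,c[v,u],pt(u,v))
# old frame
import pickle
c,z,P=pickle.load(open("w.pkl","rb"));R=np.array(P["R"]);t=np.array(P["t"])
for u,v in[(305,160),(318,172),(330,185),(319,205),(270,165),(310,285),(330,285)]: print("old",u,v,c[v,u],pt(u,v))
```

```text
cam [ 0.48284855 -0.2813846   0.22919434] [[-1.0, -0.09, 0.0], [-0.08, 0.94, 0.32], [-0.03, 0.32, -0.95]] [ 0.47503252 -0.20003334  0.06504829]
235 230 [104 111 116] [ 0.5294 -0.1776  0.0097]
320 232 [35 35 37] [ 0.4758 -0.2119  0.0773]
285 235 [34 36 36] [ 0.4919 -0.2093  0.0779]
355 235 [32 33 33] [ 0.4596 -0.2123  0.0783]
320 242 [33 33 32] [ 0.4754 -0.2075  0.0787]
285 270 [26 27 28] [ 0.4895 -0.2054  0.1022]
352 270 [28 29 29] [ 0.4626 -0.2077  0.1021]
308 250 [67 71 70] [ 0.4809 -0.2108  0.0938]
332 250 [71 75 74] [ 0.4708 -0.2116  0.0937]
308 285 [64 68 66] [ 0.4801 -0.2096  0.1181]
332 285 [66 69 68] [ 0.4716 -0.2105  0.1184]
319 270 [23 26 27] [ 0.4762 -0.2103  0.1084]
old 305 160 [46 46 45] [ 0.4857 -0.2073  0.0788]
old 318 172 [43 44 43] [ 0.4743 -0.1978  0.0776]
old 330 185 [41 41 43] [ 0.4633 -0.1875  0.0779]
old 319 205 [70 78 78] [ 0.4708 -0.1682  0.0759]
old 270 165 [120 127 133] [ 0.522  -0.1823  0.0086]
old 310 285 [77 81 79] [ 0.4777 -0.204   0.2546]
old 330 285 [76 79 80] [ 0.4706 -0.2041  0.2538]
```

The paddle is still at z = 78 mm, and the visible fingertip edge seems to be at about 92 mm, higher than the nominal tip. A depth profile along the fingers will settle it.

Run:
```python
from bench import r
from h import *
P=r.camera_params("wrist");c,z=r.capture("wrist")
K=np.array([[P["fx"],0,P["cx"]],[0,P["fy"],P["cy"]],[0,0,1]]);R=np.array(P["R"]);t=np.array(P["t"])
for u in(290,308,319,345):
    for v in range(222,312,6):
        n=cv2.undistortPoints(np.float64([[[u,v]]]),K,np.float64(P["dist_coeffs"])).ravel()
        print(u,v,c[v,u].max(),(R.T@(np.r_[n,1]*z[v,u]-t)).round(3),end=" | ")
    print()
a,_=r.capture("top")
print(r.read_finger_gap(),r.read_wrist_force())
o=np.vstack([cv2.resize(c[200:340,220:420],None,fx=4,fy=2.1*4/4*1.0) if 0 else cv2.resize(c[200:300,240:400],(800,500),interpolation=2)])
o=cv2.convertScaleAbs(o,alpha=2.2,beta=0)
cv2.imwrite("pics/w3.png",o[:,:,::-1])
```

```text
290 222 116 [ 0.493 -0.186  0.008] | 290 228 58 [ 0.49  -0.212  0.076] | 290 234 38 [ 0.49  -0.21   0.078] | 290 240 33 [ 0.489 -0.207  0.079] | 290 246 33 [ 0.489 -0.204  0.078] | 290 252 31 [ 0.489 -0.201  0.079] | 290 258 32 [ 0.489 -0.198  0.079] | 290 264 29 [ 0.488 -0.205  0.097] | 290 270 28 [ 0.488 -0.205  0.102] | 290 276 27 [ 0.487 -0.205  0.106] | 290 282 29 [ 0.487 -0.206  0.111] | 290 288 26 [ 0.487 -0.206  0.115] | 290 294 26 [ 0.486 -0.211  0.126] | 290 300 30 [ 0.486 -0.212  0.132] | 290 306 40 [ 0.486 -0.212  0.134] | 
308 222 119 [ 0.481 -0.187  0.008] | 308 228 57 [ 0.482 -0.213  0.076] | 308 234 37 [ 0.481 -0.211  0.078] | 308 240 33 [ 0.481 -0.208  0.079] | 308 246 33 [ 0.481 -0.205  0.078] | 308 252 72 [ 0.481 -0.21   0.095] | 308 258 72 [ 0.481 -0.21   0.1  ] | 308 264 69 [ 0.481 -0.21   0.104] | 308 270 69 [ 0.48  -0.21   0.108] | 308 276 69 [ 0.48  -0.21   0.113] | 308 282 68 [ 0.48  -0.211  0.118] | 308 288 70 [ 0.48  -0.21   0.121] | 308 294 167 [ 0.48  -0.209  0.123] | 308 300 19 [ 0.48  -0.211  0.129] | 308 306 22 [ 0.48  -0.211  0.132] | 
319 222 118 [ 0
[... 427 characters left out ...]
4 [ 0.476 -0.21   0.124] | 319 300 45 [ 0.476 -0.209  0.125] | 319 306 44 [ 0.476 -0.205  0.124] | 
345 222 118 [ 0.457 -0.189  0.008] | 345 228 56 [ 0.464 -0.214  0.076] | 345 234 36 [ 0.464 -0.212  0.078] | 345 240 34 [ 0.464 -0.21   0.079] | 345 246 31 [ 0.464 -0.206  0.079] | 345 252 34 [ 0.463 -0.204  0.079] | 345 258 33 [ 0.463 -0.2    0.078] | 345 264 29 [ 0.465 -0.207  0.096] | 345 270 31 [ 0.466 -0.208  0.103] | 345 276 26 [ 0.466 -0.207  0.106] | 345 282 25 [ 0.466 -0.208  0.111] | 345 288 25 [ 0.466 -0.208  0.116] | 345 294 22 [ 0.468 -0.213  0.127] | 345 300 20 [ 0.468 -0.214  0.132] | 345 306 61 [ 0.468 -0.213  0.134] | 
0.002862163874515314 [-0.50144405  0.67511623 -0.48074678]
```

View pics/w3.png

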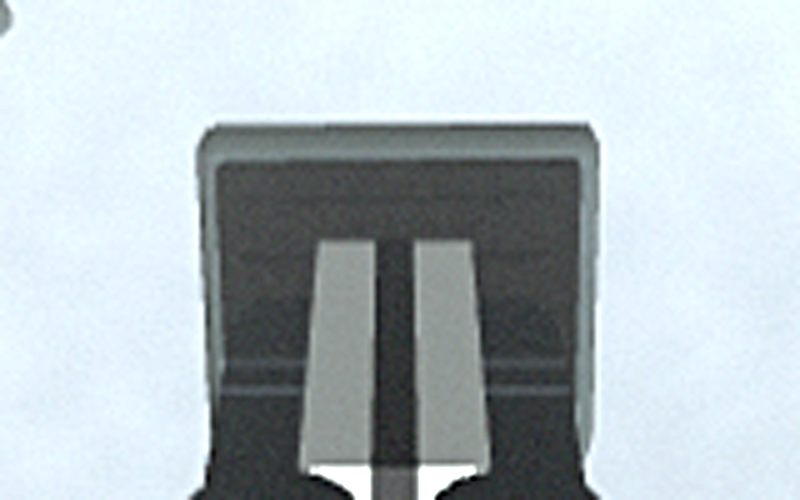

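The pads end at z ≈ 93 mm, clear of the paddle by about 14 mm, so the tips really stand higher than nominal. I'll go on down in small steps watching the force.

Run:
```python
from bench import r
from h import *
x,y=0.475,-0.200
z=.065
while z>.0205:
    z-=.004
    r.move_straight([x,y,z],0.04); f=np.array(r.read_wrist_force())
    print(round(z,4),r.read_ee_pos()[2].round(4),f.round(1),round(r.read_clock(),2))
    if f[2]>4.5 or np.hypot(f[0],f[1])>8: break
c,_=r.capture("scene");cv2.imwrite("pics/s3.png",cv2.resize(c[200:330,270:410],None,fx=4,fy=4)[:,:,::-1])
```

```text
0.061 0.0606 [1.  0.2 0.3] 7.22
0.057 0.0568 [0.3 0.6 1. ] 7.47
0.053 0.053 [0.5 0.2 1.6] 7.72
0.049 0.049 [ 1.  -0.6  1.4] 7.97
0.045 0.045 [1.5 0.4 2.3] 8.22
0.041 0.041 [ 1.3 -0.2  1.9] 8.47
0.037 0.037 [1.3 0.9 1.5] 8.72
0.033 0.0333 [1.  0.5 4.6] 8.97
```

View pics/s3.png

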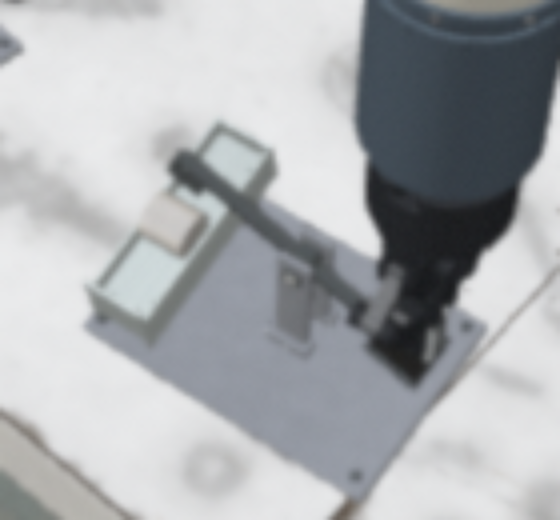

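The gate is lifted and the plug has gone under it, now at about (170,220) in the crop and rolling. I'll wait, confirm it reaches the pocket, then lift straight up.

Run:
```python
from bench import r
from h import *
def crop(c): return cv2.resize(c[200:330,270:410],(400,371))
r.sleep(1.3)
a=crop(r.capture("scene")[0])
x,y=0.475,-0.200
r.move_straight([x,y,0.075],0.05)
r.move_straight([x,y,0.22],0.12)
r.sleep(0.3)
b=crop(r.capture("scene")[0]); t=r.capture("top")[0]
t=cv2.resize(t[185:275,195:428],(800,229*800//594))
o=np.vstack([np.hstack([a,b]),t])[:600]
cv2.imwrite("pics/f.png",cv2.resize(o,None,fx=.9,fy=.87)[:,:,::-1])
print(o.shape,r.read_clock(),r.read_ee_pos(),r.read_wrist_force())
```

```text
(600, 800, 3) 13.1167 [ 0.47498605 -0.19997516  0.21987792] [-0.36730821 -0.03758885  0.70425956]
```

View pics/f.png

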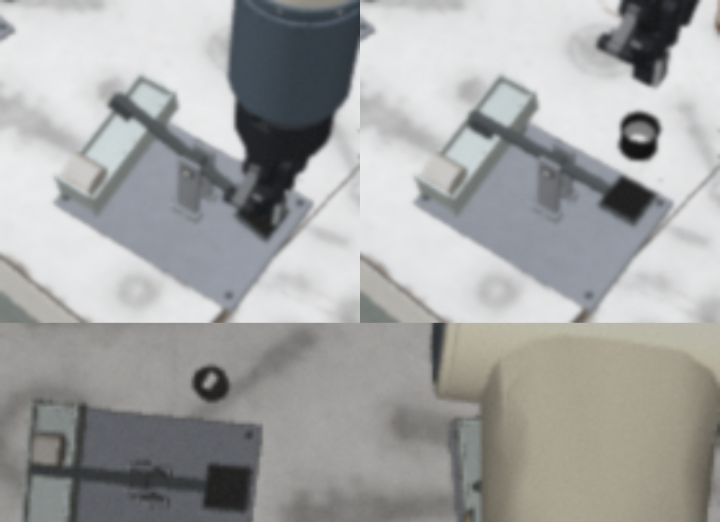

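The plug rests at the pocket's end wall at (437,172), the lever is back at rest with the gate shut, and the loupe and the other feeder are unchanged. I'm handing it in.

```bash
python3 -c "
from bench import r
print(r.sign_off())"
```

```text
the job is handed in; nothing more can be done
None
```

The longer plug rolled into its pocket and the gate shut behind it; the last pictures show the loupe and the other feeder unmoved, and I handed the job in about 13 s in on the robot's clock.

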